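# Load the reagent carrier with the amber bottles, tall ones last

## Robot

A 6-joint arm with a two-finger parallel gripper is mounted at the origin on a cart in front of the work surface, level with it; the furniture and walls round the work are solid. World frame = base frame: x ahead of the robot, y to its left, z up, the work surface at z = 0. Lengths are in m, angles in rad, forces in N, time in s.
With the tool pointing down it reaches from about 0.325 to 0.875 m from the base axis. Payload 4.4 kg.
Tool frame: the origin (TCP) lies at the very end of the fingers, on their centre line; the grasp point (between the pads) lies 19 mm behind it (env.pinch_z is the distance from the TCP to the grasp point, in m); z points along the fingers, y is the direction in which the jaws open and shut (so a half turn about z gives the same grasp; the last joint's range is limited). The gripper opens to 85 mm and grips with 20 to 120 N. Pads are 22 mm wide; open, the fingers measure 114 mm over their backs; the gripper's body (76 mm by 85 mm) begins 54 mm behind the grasp point. The pads swing forward as they close: fully open they stand 13 mm farther back than shut.
Start: joints at [-1.333, 0.207, 1.542, -0, 1.393, -0.15], TCP at [0.218, -0.532, 0.231] pointing down, gripper open.
Joint ranges: [-2.73, 2.73], [-0.86, 2.22], [0.23, 2.46], [-1.11, 4.25], [0.08, 2.63], [-2.82, 2.82]. Speed limits (rad/s): [2.79, 2.79, 3.14, 3.14, 3.14, 3.14].

## Interface

Orientations are given as a unit quaternion [w, x, y, z].
In Python, from workcell import telemetry, eyes, env gives the robot as it stands.
- The arm moves only by the tool arm_command, never from a script. Its argument "series" is a list of rows, each a list of 3 entries, a list of its own where there are three numbers: the shift along the tool's x, y, z in mm, then the turn, a rotation vector about the tool's x, y, z in degrees, then the opening, from -1 (shut) to 1 (fully open), so that 0 is half open. In form: [[[x, y, z], [ax, ay, az], fingers], ...]. A call has 1 to 12 rows; each row is the pose to reach, as a shift and turn from the pose commanded when the call began, along the tool's axes at that moment; what a row does not reach only later rows make up. A row lasts 1/8 s, in which the tool goes at most 62.5 mm and 10.7 degrees, less where a joint would pass 70% of its speed; a pose out of reach is approached as far as the arm can. A call with a gripper value outside its range is refused whole. The fingers move at their own pace and stop on an object; the grip force is fixed at half the most. Time passes only in rows, so rows that repeat a pose let the fingers close. It gives the time, the measured TCP pose, the force and the opening at its end, in the units of the state.
- telemetry.observe(): the state, without advancing time (a new reading comes with each control period).
- eyes.grab_frame(name): name is "scene" or "top" or "wrist"; returns the picture (400x640x3 uint8, red, green, blue); there is no depth.
- eyes.camera_model(name): a dict with "camera_matrix" (3x3 intrinsics, pixels), "k1" (the pictures are not rectified: a ray, as slopes to the right and down, at radius r is drawn at 1 + k1 r^2 times it, then the intrinsics apply), "world_to_cam" (4x4, takes a point from world to camera coordinates); the wrist camera has in their place "mount" (4x4, takes a point from camera to tool coordinates, whose origin is the TCP and whose axes are the flange's). Camera axes: x right, y up, looking along -z (the intrinsics and any distortion apply to the point x, -y, -z); pixel columns grow to the right and rows downward; lengths in m; the calibration is good to about 2 mm. A picture is of the moment at which its call begins: read the wrist's pose just before it. camera_model takes no time and is no camera call.
- env.hand_in(): hands the job in, once; it reports no verdict.
Trained networks look in the newest picture that a camera, given by its name, has taken for a name from the list of things; names that differ only in an ending like _2 or _b are one class to them, and where a whole thing is asked for, a point or a joint stands for the part that bears it (a point fixed in the world has none). Each returns a list of dicts, best first, with "score" (0 to 1); they miss things now and then, are a little off and sometimes report something else, mostly with a low value. They report only what shows in the picture. A call takes as long as a camera call. They do not tell look-alikes from the thing itself.
- eyes.recognise(camera, name): "position" ([row, column] as shares, 0 to 1, of the picture: columns of its width, rows of its height, amid what is visible of it).
The state is a dict: "clock": time; "q": joint angles; "qd": joint speeds; "joint_efforts": joint torques, N m; "ee_pos": TCP position; "ee_rot": TCP orientation; "force": force on the tool from outside, world axes, zero at the start; "moment": the same for the moment, N m; "opening": finger opening in m.
Only numpy, scipy, OpenCV 4.12 (cv2) and the standard library are available. Lean on these libraries where they do the work, as an engineer would, in place of code of your own. Each camera call takes 0.05 s, during which the arm holds its last target. There are 200 camera calls.

## Task

Load the carrier with the four amber glass bottles for the dark store: first the two short oil bottles, one in each narrow well, and only then the tall dropper bottles, so that these never stand in the way of your hand, the one with the red collar in the red-ringed well and the one with the blue collar in the blue-ringed well. Every bottle must end upright and right down in its well; set them down rather than dropping them, and tip nothing over. The white bottle and the amber plastic lens case with the black base do not belong in the carrier: leave them standing where they are.

Things in the scene. Friction and masses are not known exactly. Their poses are not given: they have to be found in the camera images.
- oil_a_mid (a point): Short amber glass oil bottle, black cap, 68 mm tall, loose on the bench; one of two alike. Round body 31 mm in diameter up to about 45 mm above its base; cap 18 mm in diameter from 53 to 68 mm. 0.02 to 0.04 kg. This point is its centre, 34 mm above its base; z is its upright axis.
- oil_b_mid (a point): Short amber glass oil bottle, black cap, 68 mm tall, loose on the bench; one of two alike. Round body 31 mm in diameter up to about 45 mm above its base; cap 18 mm in diameter from 53 to 68 mm. 0.02 to 0.04 kg. This point is its centre, 34 mm above its base; z is its upright axis.
- dropper_red_mid (a point): Tall dark brown (amber glass) dropper bottle, red collar under its black bulb, 138 mm tall, loose. Body 54 mm in diameter up to about 75 mm above the base, then a shoulder with a red flange 46 mm wide, 86 to 89 mm; red collar 30 mm wide from 92 to 106 mm (grip here, from above); bulb 20 mm wide, 106 to 138 mm. 0.08 to 0.17 kg. This point is its centre, 69 mm above its base; z is its upright axis.
- dropper_blue_mid (a point): Tall dark brown (amber glass) dropper bottle, blue collar under its black bulb, 138 mm tall, loose. Body 54 mm in diameter up to about 75 mm above the base, then a shoulder with a blue flange 46 mm wide, 86 to 89 mm; blue collar 30 mm wide from 92 to 106 mm (grip here, from above); bulb 20 mm wide, 106 to 138 mm. 0.08 to 0.17 kg. This point is its centre, 69 mm above its base; z is its upright axis.
- well_oil_1 (a point): A narrow well: round bore 40 mm wide, 28 mm deep, mouth chamfered 2 mm, in an 80 mm square aluminium block, no ring (one of two alike). This point: centre of the bore's floor, 10 mm above the bench (block top 38 mm above it); z up, x and y along the block's sides. Four such blocks, in changing places, sit 2 x 2 (81.5 mm apart) in a fixed white tray 173 mm square, rim 22 mm high, a low wire handle 22 mm out on two sides; nothing of it moves.
- well_oil_2 (a point): A narrow well: round bore 40 mm wide, 28 mm deep, mouth chamfered 2 mm, in an 80 mm square aluminium block, no ring (one of two alike). This point: centre of the bore's floor, 10 mm above the bench (block top 38 mm above it); z up, x and y along the block's sides. Four such blocks, in changing places, sit 2 x 2 (81.5 mm apart) in a fixed white tray 173 mm square, rim 22 mm high, a low wire handle 22 mm out on two sides; nothing of it moves.
- well_red (a point): The red-ringed wide well: round bore 64 mm wide, 28 mm deep, mouth chamfered 2 mm, in an 80 mm square aluminium block, a red ring round its mouth. This point: centre of the bore's floor, 10 mm above the bench (block top 38 mm above it); z up, x and y along the block's sides. Four such blocks, in changing places, sit 2 x 2 (81.5 mm apart) in a fixed white tray 173 mm square, rim 22 mm high, a low wire handle 22 mm out on two sides; nothing of it moves.
- well_blue (a point): The blue-ringed wide well: round bore 64 mm wide, 28 mm deep, mouth chamfered 2 mm, in an 80 mm square aluminium block, a blue ring round its mouth. This point: centre of the bore's floor, 10 mm above the bench (block top 38 mm above it); z up, x and y along the block's sides. Four such blocks, in changing places, sit 2 x 2 (81.5 mm apart) in a fixed white tray 173 mm square, rim 22 mm high, a low wire handle 22 mm out on two sides; nothing of it moves.
- white_bottle_mid (a point): White plastic bottle with a red screw cap, 60 mm diameter, 135 mm tall, loose, to be left alone. This point is its centre, 67.5 mm above its base.
- lens_case_mid (a point): Screw case of a spare lens: amber-coloured plastic cylinder 36 mm in diameter on a black base 38 mm in diameter, flat top, no cap, 63 mm tall, loose, to be left alone. This point is its centre, 31.5 mm above its base.
Mind the look-alikes: they are no part of the job. Leave any purple look-alike of the part that bears oil_b_mid alone.

How it is judged:
On the way, in this order (a step that is already met when the one before it is completed fails the run):
1. both oil bottles stand in the narrow wells before a tall bottle comes to the carrier ((((horizontal distance between oil_a_mid and well_oil_1 below 0.01 m and z of oil_a_mid in the frame of well_oil_1 below 0.039 m and angle between oil_a_mid's own z axis and vertical below 0.12 rad and linear speed of oil_a below 0.03 m/s) and (horizontal distance between oil_b_mid and well_oil_2 below 0.01 m and z of oil_b_mid in the frame of well_oil_2 below 0.039 m and angle between oil_b_mid's own z axis and vertical below 0.12 rad and linear speed of oil_b below 0.03 m/s)) or ((horizontal distance between oil_a_mid and well_oil_2 below 0.01 m and z of oil_a_mid in the frame of well_oil_2 below 0.039 m and angle between oil_a_mid's own z axis and vertical below 0.12 rad and linear speed of oil_a below 0.03 m/s) and (horizontal distance between oil_b_mid and well_oil_1 below 0.01 m and z of oil_b_mid in the frame of well_oil_1 below 0.039 m and angle between oil_b_mid's own z axis and vertical below 0.12 rad and linear speed of oil_b below 0.03 m/s))) and horizontal distance between each of dropper_red_mid, dropper_blue_mid and well_red above 0.055 m and horizontal distance between each of dropper_red_mid, dropper_blue_mid and well_blue above 0.055 m and horizontal distance between each of dropper_red_mid, dropper_blue_mid and well_oil_1 above 0.055 m and horizontal distance between each of dropper_red_mid, dropper_blue_mid and well_oil_2 above 0.055 m), for 0.2 s.
2. both tall bottles stand in the wells of their colours, the oil bottles still in theirs (horizontal distance between dropper_red_mid and well_red below 0.01 m and z of dropper_red_mid in the frame of well_red below 0.074 m and angle between each of dropper_red_mid, dropper_blue_mid's own z axis and vertical below 0.12 rad and linear speed of each of dropper_red, dropper_blue below 0.03 m/s and horizontal distance between dropper_blue_mid and well_blue below 0.01 m and z of dropper_blue_mid in the frame of well_blue below 0.074 m and (((horizontal distance between oil_a_mid and well_oil_1 below 0.01 m and z of oil_a_mid in the frame of well_oil_1 below 0.039 m and angle between oil_a_mid's own z axis and vertical below 0.12 rad and linear speed of oil_a below 0.03 m/s) and (horizontal distance between oil_b_mid and well_oil_2 below 0.01 m and z of oil_b_mid in the frame of well_oil_2 below 0.039 m and angle between oil_b_mid's own z axis and vertical below 0.12 rad and linear speed of oil_b below 0.03 m/s)) or ((horizontal distance between oil_a_mid and well_oil_2 below 0.01 m and z of oil_a_mid in the frame of well_oil_2 below 0.039 m and angle between oil_a_mid's own z axis and vertical below 0.12 rad and linear speed of oil_a below 0.03 m/s) and (horizontal distance between oil_b_mid and well_oil_1 below 0.01 m and z of oil_b_mid in the frame of well_oil_1 below 0.039 m and angle between oil_b_mid's own z axis and vertical below 0.12 rad and linear speed of oil_b below 0.03 m/s)))), for 0.2 s.
At the end, for the whole second after the job is handed in: each oil bottle in its own narrow well, the red- and blue-collared droppers in the wells of their colour; each within 10 mm of the well's axis and 5 mm of its floor, upright within 0.12 rad, at rest; white bottle and lens case within 30 mm of their starts (all of step 2 and distance of each of white_bottle_mid, lens_case_mid from where it was at the start of the episode below 0.03 m); the robot touches nothing.
It fails at once if a bottle or the lens case tipped over (leaning more than 0.7 rad) (angle between any of oil_a_mid, oil_b_mid, dropper_red_mid, dropper_blue_mid, white_bottle_mid, lens_case_mid's own z axis and vertical above 0.7 rad).
It fails at once if an amber bottle dropped (falling faster than 0.9 m/s with no finger on it, a fall of 4 cm or more) ((linear speed of oil_a above 0.9 m/s and contact force between the fingers and oil_a below 0.05 N) or (linear speed of oil_b above 0.9 m/s and contact force between the fingers and oil_b below 0.05 N) or (linear speed of dropper_red above 0.9 m/s and contact force between the fingers and dropper_red below 0.05 N) or (linear speed of dropper_blue above 0.9 m/s and contact force between the fingers and dropper_blue below 0.05 N)).
It fails at once if the white bottle or the lens case moved more than 30 mm (not (distance of each of white_bottle_mid, lens_case_mid from where it was at the start of the episode below 0.03 m)).
It also fails if it takes over 109 s, if anything falls off the work surface, if the arm or the gripper's body presses on something with over 40 N, if the wrist force passes 120 N, or if a joint passes its speed limit or range.

## Working session

There is one attempt and no reset: what is moved stays moved. The work goes in short steps, Python scripts to look and compute and a tool call to move; the robot and the scene stay as the last step left them, time stands still between calls to the robot, and variables do not carry over. Pictures are saved under pics/ and viewed, about 12 in all and at most 16, crops included, and the job is handed in when it is done.

Besides the shell and the picture viewer there is one more tool, called after "Emit:" by a JSON object that holds its "api" and its "payload". arm_command: Moves the arm, as the interface text tells. Its arguments: {"type":"object","properties":{"series":{"type":"array"}},"required":["series"]}

```bash
mkdir -p pics; cat > h.py <<'E'
import numpy as np, cv2
from workcell import telemetry, eyes, env
from scipy.spatial.transform import Rotation as R
def rot(q): return R.from_quat([q[1],q[2],q[3],q[0]])
def cam(name,st=None):
    m=eyes.camera_model(name); K=np.array(m["camera_matrix"]);k1=m["k1"]
    if "world_to_cam" in m: c2w=np.linalg.inv(np.array(m["world_to_cam"]))
    else:
        st=st or telemetry.observe()
        T=np.eye(4);T[:3,:3]=rot(st["ee_rot"]).as_matrix();T[:3,3]=st["ee_pos"];c2w=T@np.array(m["mount"])
    return K,k1,c2w
def pix2z(c,u,v,z):
    K,k1,M=c
    s=cv2.undistortPoints(np.array([[[u,v]]],float),K,np.array([k1,0,0,0,0.]))[0,0]
    d=M[:3,:3]@np.array([s[0],-s[1],-1]);o=M[:3,3]
    return o+d*(z-o[2])/d[2]
def proj(c,P):
    K,k1,M=c; p=np.linalg.inv(M)@np.append(P,1)
    return cv2.projectPoints(np.array([[[p[0],-p[1],-p[2]]]]),np.zeros(3),np.zeros(3),K,np.array([k1,0,0,0,0.]))[0][0,0]
def grab(name,fn=None):
    st=telemetry.observe();im=np.array(eyes.grab_frame(name))
    if fn: cv2.imwrite("pics/"+fn,im[:,:,::-1])
    return im,cam(name,st)
H=dict(oil_a_mid=.034,dropper_red_mid=.069,dropper_blue_mid=.069,well_oil_1=.038,well_red=.038,well_blue=.038,white_bottle_mid=.0675,lens_case_mid=.0315)
def find(cn,names,c):
    for n in names:
        for r in eyes.recognise(cn,n)[:5]:
            v,u=r["position"];v*=400;u*=640
            print(n,round(r["score"],2),"px",round(u),round(v),"xy",pix2z(c,u,v,H[n])[:2].round(3))
E
python3 - <<'E'
from h import *
s=telemetry.observe();print(s["clock"],s["ee_pos"],s["ee_rot"],s["opening"],env.pinch_z)
for n in("top","scene"):
    im,c=grab(n,n+"0.png");print(n,c[2].round(3).tolist());find(n,H,c)
E
```

```text
0.0 [ 0.21778178 -0.5313412   0.23013925] [-1.14032231e-03  9.81162741e-01  1.93179639e-01 -5.30754104e-05] 0.08552740282664777 0.0187
top [[-0.006, 0.996, -0.09, 0.393], [-1.0, -0.007, -0.003, 0.118], [-0.004, 0.09, 0.996, 1.05], [0.0, 0.0, 0.0, 1.0]]
oil_a_mid 0.6 px 218 172 xy [0.571 0.39 ]
dropper_red_mid 0.63 px 315 231 xy [0.418 0.137]
dropper_blue_mid 0.98 px 251 162 xy [0.59  0.296]
well_oil_1 0.98 px 441 198 xy [ 0.499 -0.186]
well_oil_1 0.69 px 445 163 xy [ 0.591 -0.199]
well_red 0.83 px 412 187 xy [ 0.529 -0.11 ]
well_blue 0.65 px 417 157 xy [ 0.608 -0.127]
white_bottle_mid 0.57 px 215 226 xy [0.431 0.384]
lens_case_mid 0.66 px 300 174 xy [0.564 0.175]
lens_case_mid 0.16 px 217 225 xy [0.435 0.389]
scene [[-0.696, 0.562, -0.448, 0.101], [-0.718, -0.534, 0.447, 0.501], [0.012, 0.632, 0.775, 0.724], [0.0, 0.0, 0.0, 1.0]]
oil_a_mid 0.83 px 203 254 xy [0.568 0.406]
dropper_red_mid 0.67 px 343 217 xy [0.414 0.139]
dropper_blue_mid 0.91 px 242 216 xy [0.569 0.298]
well_oil_1 0.82 px 382 121 xy [ 0.592 -0.207]
well_oil_1 0.65 px 402 140 xy [ 0.501 -0.185]
well_red 0.85 px 372 150 xy [ 0.531 -0.094]
well_blue 0.76 px 358 130 xy [ 0.611 -0.125]
white_bottle_mid 0.88 px 249 285 xy [0.425 0.384]
white_bottle_mid 0.48 px 242 218 xy [0.565 0.301]
lens_case_mid 0.58 px 293 199 xy [0.552 0.169]
```

```bash
ls pics
```

```text
scene0.png
top0.png
```

View pics/top0.png

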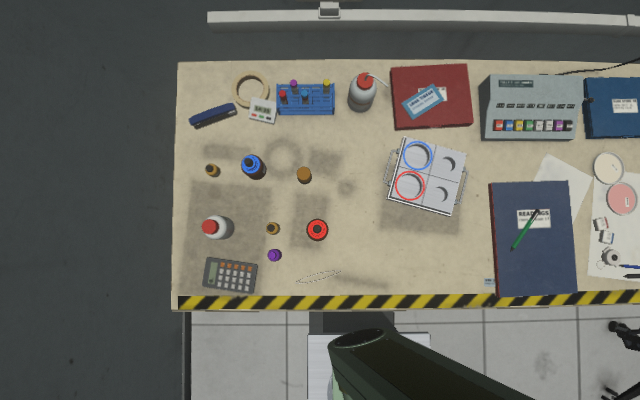

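View pics/scene0.png

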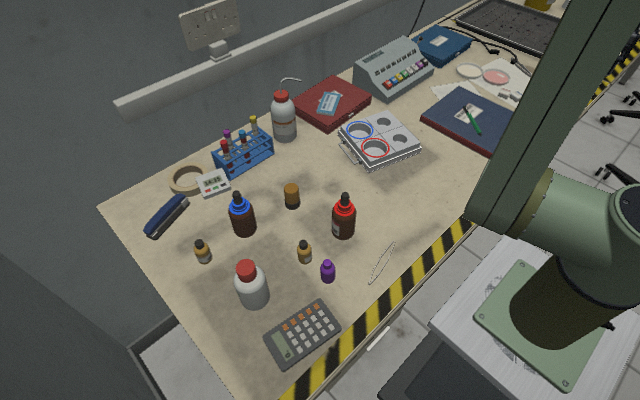

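The pictures show the oil bottles in the top view at about (212,170) and (273,228). The purple look-alike is at (274,255), the lens case at (303,174), and the droppers at blue (252,165) and red (317,230). The wells are blue (417,157), red (411,186), and narrow (447,163) and (441,194).

Next I'll work out the wrist camera geometry for closer looks.

```bash
cat >> h.py <<'E'
def mv(P,yaw_deg=0):
    """shift (tool mm) and turn (deg) from present pose to TCP P, tool down, tool x at yaw"""
    st=telemetry.observe();r=rot(st["ee_rot"]);y=np.radians(yaw_deg)
    t=R.from_matrix(np.array([[np.cos(y),np.sin(y),0],[np.sin(y),-np.cos(y),0],[0,0,-1]]))
    print("to",np.round(P,4),"shift",(r.inv().apply(np.array(P)-st["ee_pos"])*1000).round(1),"turn",(r.inv()*t).as_rotvec(True).round(2))
E
python3 - <<'E'
from h import *
m=eyes.camera_model("wrist");print(np.array(m["mount"]).round(3),m["camera_matrix"],m["k1"])
c=cam("top")
for n,u,v,z in[("oilA",211,168,.068),("oilB",273,228,.068),("purple",274,255,.06),("red",317,229,.138),("blue",251,160,.138)]:print(n,pix2z(c,u,v,z).round(3))
mv([.48,-.155,.36],0)
E
```

```text
[[-0.001  0.953  0.302  0.077]
 [ 1.     0.001  0.     0.001]
 [ 0.     0.302 -0.953 -0.143]
 [ 0.     0.     0.     1.   ]] [[303.5205114    0.         320.06475641]
 [  0.         303.5205114  198.3642666 ]
 [  0.           0.           1.        ]] -0.04015031035665479
oilA [0.576 0.398 0.068]
oilB [0.425 0.241 0.068]
purple [0.359 0.239 0.06 ]
red [0.42  0.132 0.138]
blue [0.581 0.284 0.138]
to [ 0.48  -0.155  0.36 ] shift [ 385.4 -249.6 -128.7] turn [-0.    0.   22.28]
```

```bash
python3 -c "
from h import *
mv([.60,-.155,.33],0)"
```

```text
to [ 0.6   -0.155  0.33 ] shift [ 496.5 -204.1  -98.7] turn [-0.    0.   22.28]
```

Emit:
{"api": "arm_command", "payload": {"series": [[[0,0,-60],[0,0,0],1],[[50,-20,-99],[0,0,4],1],[[100,-41,-99],[0,0,8],1],[[150,-62,-99],[0,0,12],1],[[200,-82,-99],[0,0,16],1],[[250,-103,-99],[0,0,20],1],[[300,-123,-99],[0,0,22.3],1],[[350,-144,-99],[0,0,22.3],1],[[400,-164,-99],[0,0,22.3],1],[[450,-185,-99],[0,0,22.3],1],[[496,-204,-99],[0,0,22.3],1],[[496,-204,-99],[0,0,22.3],1]]}}

```text
clock: 2.4
ee_pos: [0.6013, -0.1524, 0.3297]
ee_rot: [-0.0, 1.0, 0.002, -0.0]
force: [-0.6, -0.6, 1.1]
opening: 0.0855
```

Emit:
{"api": "arm_command", "payload": {"series": [[[0,0,0],[0,0,0],1],[[0,0,0],[0,0,0],1]]}}

```text
clock: 2.65
ee_pos: [0.5989, -0.1564, 0.3304]
ee_rot: [0.0, 1.0, -0.001, -0.0]
force: [-0.2, -0.8, -0.7]
opening: 0.0853
```

```bash
python3 - <<'E'
from h import *
s=telemetry.observe();print(s["clock"],s["ee_pos"],s["ee_rot"],abs(s["qd"]).max())
im,c=grab("wrist","w1.png");find("wrist",["well_oil_1","well_red","well_blue"],c)
E
```

```text
2.65 [ 0.59886582 -0.15644704  0.33040849] [ 1.74904453e-04  9.99999394e-01 -1.08204986e-03 -9.89461791e-05] 0.005872001251930094
well_oil_1 0.93 px 354 163 xy [ 0.593 -0.206]
well_oil_1 0.85 px 340 215 xy [ 0.512 -0.187]
well_red 0.62 px 289 200 xy [ 0.536 -0.11 ]
well_blue 0.58 px 302 149 xy [ 0.613 -0.131]
```

View pics/w1.png

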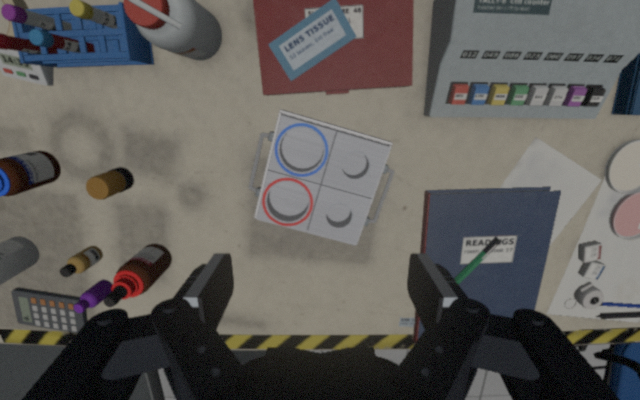

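The wrist view shows the carrier clearly. The rings are blue (302,149) and red (288,201), and the narrow bores are near (355,164) and (340,214). I'll fit the ring ellipses and derive the 2 x 2 grid from them.

```bash
cat >> h.py <<'E'
def ring(im,c,col,box=None,z=.038):
    h=cv2.cvtColor(im,cv2.COLOR_RGB2HSV);H_,S,V=h[...,0],h[...,1],h[...,2]
    m=(S>110)&(V>70)&(((H_<8)|(H_>172)) if col=="red" else ((H_>100)&(H_<125)))
    if box: k=np.zeros_like(m);k[box[1]:box[3],box[0]:box[2]]=1;m&=k
    cs,_=cv2.findContours(m.astype(np.uint8),cv2.RETR_EXTERNAL,cv2.CHAIN_APPROX_NONE)
    p=np.vstack([q for q in cs if len(q)>5]) ; p=cv2.convexHull(p)[:,0]
    w=np.array([pix2z(c,u,v,z)[:2] for u,v in p])
    A=np.c_[2*w,np.ones(len(w))];s=np.linalg.lstsq(A,(w**2).sum(1),rcond=None)[0]
    rad=np.sqrt(s[2]+s[0]**2+s[1]**2);print(col,s[:2].round(4),"r",rad.round(4),"res",np.std(np.hypot(*(w-s[:2]).T)-rad).round(4));return s[:2]
E
python3 - <<'E'
from h import *
im=cv2.imread("pics/w1.png")[:,:,::-1];c=cam("wrist")
r=ring(im,c,"red",(250,165,325,235));b=ring(im,c,"blue",(260,110,340,185))
d=b-r;print(np.linalg.norm(d),np.degrees(np.arctan2(d[1],d[0])));d*=.0815/np.linalg.norm(d);n=np.array([d[1],-d[0]])
ctr=(r+b+n)/2;print("centre",ctr)
for a in(r+n,b+n):print("oil well",a.round(4),proj(c,[*a,.038]).round(0))
h=.0815
e=d/h;f=n/h
for i,j in((1,1),(1,-1),(-1,-1),(-1,1)):print("corner",proj(c,[*(ctr+(e*i+f*j)*.08075),.038]).round())
mv([.50,.235,.33],0)
E
```

```text
red [ 0.5334 -0.1068] r 0.0374 res 0.0001
blue [ 0.6117 -0.1294] r 0.0372 res 0.0001
0.08154354763598042 -16.118455417201233
centre [ 0.56121939 -0.15721854]
oil well [ 0.5107 -0.185 ] [339. 216.]
oil well [ 0.5891 -0.2077] [355. 166.]
corner [390. 147.]
corner [281. 115.]
corner [256. 219.]
corner [355. 245.]
to [0.5   0.235 0.33 ] shift [ -99.9 -391.     0.5] turn [ 0.01 -0.02 -0.11]
```

Emit:
{"api": "arm_command", "payload": {"series": [[[-10,-50,0],[0,0,0],1],[[-20,-100,0],[0,0,0],1],[[-30,-150,0],[0,0,0],1],[[-40,-200,0],[0,0,0],1],[[-55,-250,0],[0,0,0],1],[[-70,-300,0],[0,0,0],1],[[-85,-350,0],[0,0,0],1],[[-100,-391,0],[0,0,0],1],[[-100,-391,0],[0,0,0],1],[[-100,-391,0],[0,0,0],1],[[-100,-391,0],[0,0,0],1]]}}

```text
clock: 4.22
ee_pos: [0.5003, 0.2345, 0.3303]
ee_rot: [0.0, 1.0, -0.001, 0.0]
force: [0.2, 0.4, -0.1]
opening: 0.0855
```

```bash
python3 - <<'E'
from h import *
s=telemetry.observe();print(s["clock"],s["ee_pos"],s["ee_rot"],abs(s["qd"]).max())
im,c=grab("wrist","w2.png");find("wrist",["oil_a_mid","dropper_red_mid","dropper_blue_mid","lens_case_mid","white_bottle_mid"],c)
E
```

```text
4.225 [0.50030111 0.23448635 0.33031757] [ 1.61747037e-04  9.99999251e-01 -1.21037808e-03  8.41866979e-05] 0.004029884247342792
oil_a_mid 0.7 px 200 104 xy [0.577 0.402]
dropper_red_mid 0.88 px 390 218 xy [0.42  0.134]
dropper_blue_mid 0.56 px 275 97 xy [0.585 0.291]
lens_case_mid 0.66 px 369 112 xy [0.565 0.165]
white_bottle_mid 0.84 px 215 213 xy [0.428 0.384]
white_bottle_mid 0.46 px 553 131 xy [ 0.543 -0.079]
```

View pics/w2.png

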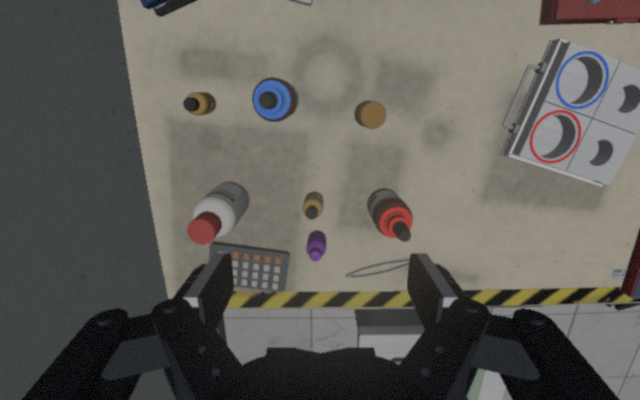

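The wrist view shows oil A at (197,103), oil B at (313,207), purple at (316,246), red dropper at (392,213) and blue dropper at (272,100). I'll refine these on crops.

```bash
python3 - <<'E'
from h import *
im=cv2.imread("pics/w2.png")
t=[cv2.resize(im[v-30:v+30,u-40:u+40],None,fx=5,fy=5,interpolation=cv2.INTER_CUBIC) for u,v in((197,103),(313,207),(392,213),(272,100))]
cv2.imwrite("pics/z2.png",np.vstack([np.hstack(t[:2]),np.hstack(t[2:])]))
E
```

```text
(no output)
```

View pics/z2.png

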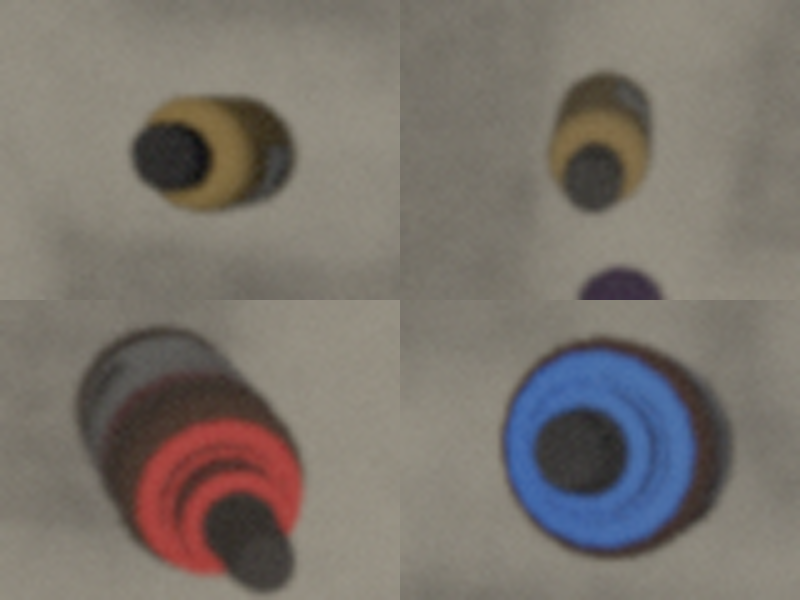

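```bash
python3 - <<'E'
from h import *
c=cam("wrist")
for n,u,v,z in[("A cap",190.6,104.2,.068),("A sh",196.6,103.6,.043),("B cap",311.8,213.2,.068),("B sh",313,208,.043),("red fl",395.8,222.3,.088),("red bulb",405.6,235.4,.136),("blue fl",271.9,99.5,.088),("blue bulb",268.4,100,.136)]:print(n,pix2z(c,u,v,z)[:2].round(4))
im=cv2.imread("pics/w2.png")[:,:,::-1]
ring(im,c,"red",(365,185,420,235),.088);ring(im,c,"blue",(245,70,300,130),.088)
ring(im,c,"red",(525,100,590,170));ring(im,c,"blue",(545,40,620,115))
E
```

```text
A cap [0.577  0.4012]
A sh [0.5776 0.4031]
B cap [0.4274 0.2465]
B sh [0.4264 0.2454]
red fl [0.4213 0.1312]
red bulb [0.4236 0.1308]
blue fl [0.5816 0.2928]
blue bulb [0.5806 0.2893]
red [0.4229 0.1325] r 0.0228 res 0.001
blue [0.5814 0.2933] r 0.0227 res 0.0001
red [ 0.5328 -0.1061] r 0.0377 res 0.0002
blue [ 0.6111 -0.1287] r 0.0379 res 0.0002
```

Emit:
{"api": "arm_command", "payload": {"series": [[[-40,-8,20],[0,0,0],1],[[-73,-11.5,60],[0,0,0],1],[[-73,-11.5,110],[0,0,0],1],[[-73,-11.5,160],[0,0,0],1],[[-73,-11.5,210],[0,0,0],1],[[-73,-11.5,250],[0,0,0],1],[[-73,-11.5,275],[0,0,0],1],[[-73,-11.5,283],[0,0,0],1],[[-73,-11.5,283],[0,0,0],1],[[-73,-11.5,283],[0,0,0],-1],[[-73,-11.5,283],[0,0,0],-1],[[-73,-11.5,283],[0,0,0],-1]]}}

```text
clock: 6.02
ee_pos: [0.4274, 0.2475, 0.0481]
ee_rot: [-0.0, 1.0, -0.0, 0.001]
force: [0.3, 0.1, 0.8]
opening: 0.0322
```

Emit:
{"api": "arm_command", "payload": {"series": [[[0,0,0],[0,0,0],-1],[[0,0,0],[0,0,0],-1],[[0,0,0],[0,0,0],-1],[[0,0,0],[0,0,0],-1]]}}

```text
clock: 6.52
ee_pos: [0.428, 0.2468, 0.0488]
ee_rot: [0.001, 1.0, 0.0, 0.001]
force: [-0.9, -2.8, 6.9]
opening: 0.016
```

Emit:
{"api": "arm_command", "payload": {"series": [[[0,0,-10],[0,0,0],-1],[[0,0,-30],[0,0,0],-1],[[0,0,-65],[0,0,0],-1],[[0,0,-105],[0,0,0],-1],[[0,0,-150],[0,0,0],-1],[[0,0,-180],[0,0,0],-1],[[0,0,-195],[0,0,0],-1],[[5,15,-200],[0,0,0],-1],[[10,45,-200],[0,0,0],-1],[[20,85,-200],[0,0,0],-1],[[30,130,-200],[0,0,0],-1],[[38,160,-200],[0,0,0],-1]]}}

```text
clock: 8.02
ee_pos: [0.4638, 0.0846, 0.2453]
ee_rot: [0.0, 1.0, -0.001, -0.002]
force: [-0.8, 0.2, -0.6]
opening: 0.016
```

```bash
python3 - <<'E'
from h import *
s=telemetry.observe();print(s["clock"],s["opening"]);mv([.5107,-.185,.24],0)
im,c=grab("wrist","w3.png")
E
```

```text
8.025 0.016046576245062522
to [ 0.5107 -0.185   0.24  ] shift [ 47.5 269.5   5.3] turn [ 0.04  0.22 -0.12]
```

View pics/w3.png

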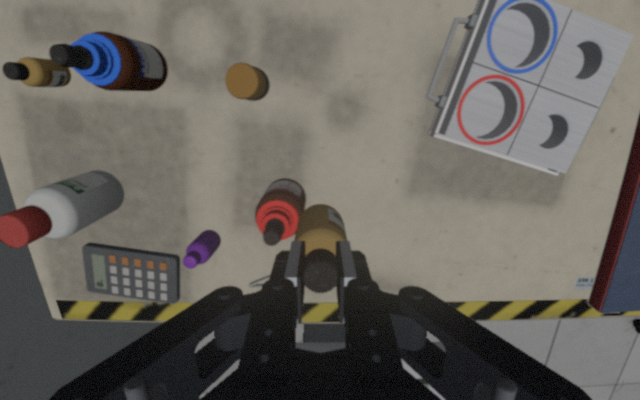

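The oil bottle hangs straight in the jaws at (322,250). I'll carry it over the narrow well.

Emit:
{"api": "arm_command", "payload": {"series": [[[5,30,0],[0,0,0],-1],[[12,70,0],[0,0,0],-1],[[20,115,0],[0,0,0],-1],[[28,165,0],[0,0,0],-1],[[36,210,0],[0,0,0],-1],[[41,245,0],[0,0,0],-1],[[45,265,0],[0,0,0],-1],[[45.5,271,20],[0,0,0],-1],[[45.5,271,60],[0,0,0],-1],[[45.5,271,100],[0,0,0],-1],[[45.5,271,120],[0,0,0],-1],[[45.5,271,120],[0,0,0],-1]]}}

```text
clock: 9.57
ee_pos: [0.5077, -0.1822, 0.1243]
ee_rot: [-0.002, 1.0, 0.0, -0.003]
force: [0.2, -1.3, 1.3]
opening: 0.0157
```

Emit:
{"api": "arm_command", "payload": {"series": [[[0,0,0],[0,0,0],-1],[[0,0,0],[0,0,0],-1]]}}

```text
clock: 9.82
ee_pos: [0.5111, -0.1842, 0.1288]
ee_rot: [0.001, 1.0, -0.0, 0.001]
force: [0.2, 0.1, -1.2]
opening: 0.0157
```

```bash
python3 - <<'E'
from h import *
s=telemetry.observe();print(s["clock"],s["opening"]);mv([.5107,-.185,.06],0)
im,c=grab("wrist","w4.png");print(proj(c,[.5107,-.185,.038]))
E
```

```text
9.825 0.015729565212492653
to [ 0.5107 -0.185   0.06  ] shift [-0.6  0.7 68.8] turn [ 0.08 -0.14 -0.01]
[320.08106385 203.49690671]
```

View pics/w4.png

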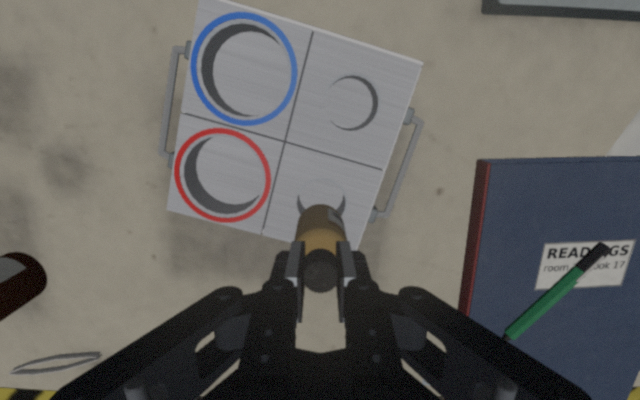

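The bottle is centred over the bore, both at column about 321. I'll lower it.

Emit:
{"api": "arm_command", "payload": {"series": [[[-0.5,0.5,10],[0,0,0],-1],[[-0.5,0.5,22],[0,0,0],-1],[[-0.5,0.5,35],[0,0,0],-1],[[-0.5,0.5,46],[0,0,0],-1],[[-0.5,0.5,55],[0,0,0],-1],[[-0.5,0.5,62],[0,0,0],-1],[[-0.5,0.5,66],[0,0,0],-1],[[-0.5,0.5,68],[0,0,0],-1],[[-0.5,0.5,69],[0,0,0],-1],[[-0.5,0.5,69],[0,0,0],-1],[[-0.5,0.5,69],[0,0,0],-1]]}}

```text
clock: 11.25
ee_pos: [0.5099, -0.1844, 0.0587]
ee_rot: [0.0, 1.0, -0.0, 0.0]
force: [-1.0, 0.5, 0.8]
opening: 0.0159
```

Emit:
{"api": "arm_command", "payload": {"series": [[[0,0,0.5],[0,0,0],-0.3],[[0,0,0.5],[0,0,0],0],[[0,0,0.5],[0,0,0],0.4],[[0,0,0.5],[0,0,0],0.4],[[0,0,-10],[0,0,0],0.6],[[0,0,-40],[0,0,0],1],[[0,0,-85],[0,0,0],1],[[0,-15,-130],[0,0,0],1],[[0,-40,-170],[0,0,0],1],[[0,-80,-200],[0,0,0],1],[[0,-90,-200],[0,0,0],1],[[0,-90,-200],[0,0,0],1]]}}

```text
clock: 12.75
ee_pos: [0.5091, -0.0939, 0.2578]
ee_rot: [0.0, 1.0, 0.0, -0.0]
force: [-0.5, -0.0, 0.3]
opening: 0.0855
```

```bash
python3 - <<'E'
from h import *
s=telemetry.observe();print(s["clock"],s["ee_pos"])
im,c=grab("wrist","w5.png");find("wrist",["oil_a_mid"],c);print(proj(c,[.5107,-.185,.078]))
mv([.577,.402,.25]);mv([.577,.402,.0475])
E
```

```text
12.75 [ 0.50914619 -0.09387564  0.2577704 ]
[402.93126138 175.56697308]
to [0.577 0.402 0.25 ] shift [  67.9 -496.8    6.6] turn [-0.02  0.17 -0.05]
to [0.577  0.402  0.0475] shift [  68.5 -496.7  209.1] turn [-0.02  0.17 -0.05]
```

View pics/w5.png

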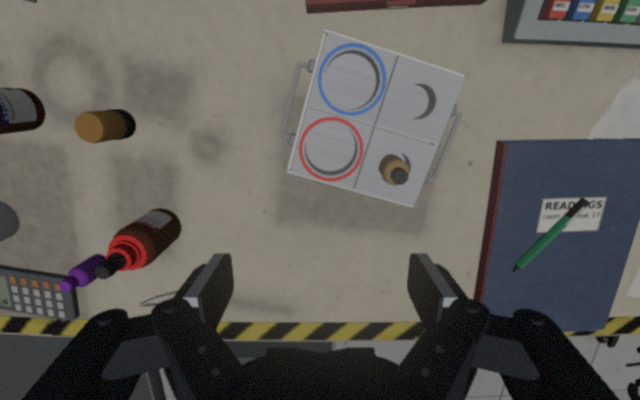

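Oil B stands in the well, with its cap at (400,176) against (403,176) expected. Next is oil A.

Emit:
{"api": "arm_command", "payload": {"series": [[[3,-20,0],[0,0,0],1],[[10,-65,0],[0,0,0],1],[[18,-125,0],[0,0,0],1],[[26,-185,0],[0,0,0],1],[[34,-245,0],[0,0,0],1],[[42,-305,0],[0,0,0],1],[[50,-365,0],[0,0,0],1],[[58,-420,0],[0,0,0],1],[[64,-465,0],[0,0,0],1],[[68,-490,0],[0,0,0],1],[[68,-496.5,20],[0,0,0],1],[[68,-496.5,60],[0,0,0],1]]}}

```text
clock: 14.35
ee_pos: [0.579, 0.4015, 0.1973]
ee_rot: [-0.0, 1.0, -0.001, 0.001]
force: [0.5, -0.4, 0.3]
opening: 0.0852
```

Emit:
{"api": "arm_command", "payload": {"series": [[[0,0,0],[0,0,0],1],[[0,0,0],[0,0,0],1]]}}

```text
clock: 14.6
ee_pos: [0.5782, 0.4009, 0.1979]
ee_rot: [0.0, 1.0, -0.001, -0.0]
force: [0.8, -0.2, 0.4]
opening: 0.0856
```

```bash
python3 - <<'E'
from h import *
s=telemetry.observe();print(s["clock"],s["ee_pos"])
im,c=grab("wrist","w6.png");mv([.577,.402,.0475]);print(proj(c,[.577,.402,.068]))
cv2.imwrite("pics/z6.png",cv2.resize(im[100:350,200:440,::-1],None,fx=2,fy=2))
E
```

```text
14.6 [0.57819557 0.40089994 0.19794181]
to [0.577  0.402  0.0475] shift [ -2.1  -0.4 152. ] turn [-0.04 -0.09 -0.09]
[318.1010204 190.6297842]
```

View pics/z6.png

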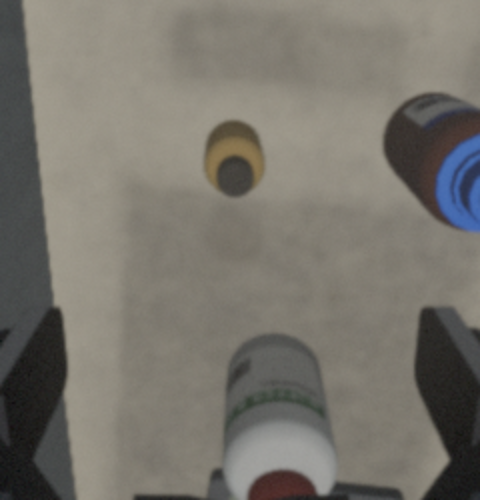

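The cap is at (317.5,189) against (318,190.6) predicted, so I'll descend.

Emit:
{"api": "arm_command", "payload": {"series": [[[-1,-0.5,25],[0,0,0],1],[[-1,-0.5,60],[0,0,0],1],[[-1,-0.5,95],[0,0,0],1],[[-1,-0.5,125],[0,0,0],1],[[-1,-0.5,142],[0,0,0],1],[[-1,-0.5,150],[0,0,0],1],[[-1,-0.5,150],[0,0,0],1],[[-1,-0.5,150],[0,0,0],-1],[[-1,-0.5,150],[0,0,0],-1],[[-1,-0.5,150],[0,0,0],-1],[[-1,-0.5,150],[0,0,0],-1],[[-1,-0.5,150],[0,0,0],-1]]}}

```text
clock: 16.15
ee_pos: [0.5775, 0.4033, 0.0493]
ee_rot: [-0.001, 1.0, -0.0, 0.001]
force: [-0.5, 0.3, 3.7]
opening: 0.0158
```

Emit:
{"api": "arm_command", "payload": {"series": [[[0,0,0],[0,0,0],-1],[[0,0,0],[0,0,0],-1],[[0,0,0],[0,0,0],-1]]}}

```text
clock: 16.52
ee_pos: [0.5775, 0.4033, 0.0493]
ee_rot: [-0.001, 1.0, -0.0, 0.001]
force: [-0.3, 1.8, 6.0]
opening: 0.0156
```

Emit:
{"api": "arm_command", "payload": {"series": [[[0,0,-10],[0,0,0],-1],[[0,0,-30],[0,0,0],-1],[[0,0,-65],[0,0,0],-1],[[0,0,-105],[0,0,0],-1],[[0,0,-150],[0,0,0],-1],[[0,0,-180],[0,0,0],-1],[[0,10,-200],[0,0,0],-1],[[0,35,-205],[0,0,0],-1],[[0,75,-205],[0,0,0],-1],[[0,125,-205],[0,0,0],-1],[[0,175,-205],[0,0,0],-1],[[0,225,-205],[0,0,0],-1]]}}

```text
clock: 18.02
ee_pos: [0.5749, 0.1742, 0.2512]
ee_rot: [0.001, 1.0, -0.001, -0.002]
force: [0.8, 0.5, 0.2]
opening: 0.0156
```

Emit:
{"api": "arm_command", "payload": {"series": [[[0,50,0],[0,0,0],-1],[[2,100,0],[0,0,0],-1],[[4,150,0],[0,0,0],-1],[[6,200,0],[0,0,0],-1],[[8,250,0],[0,0,0],-1],[[10,300,0],[0,0,0],-1],[[12,345,0],[0,0,0],-1],[[12,375,0],[0,0,0],-1],[[12,385,20],[0,0,0],-1],[[12,385,60],[0,0,0],-1],[[12,385,100],[0,0,0],-1],[[12,385,120],[0,0,0],-1]]}}

```text
clock: 19.52
ee_pos: [0.585, -0.2052, 0.1281]
ee_rot: [-0.002, 1.0, -0.0, -0.004]
force: [-1.1, -0.3, -0.1]
opening: 0.0158
```

Emit:
{"api": "arm_command", "payload": {"series": [[[0,0,0],[0,0,0],-1],[[0,0,0],[0,0,0],-1],[[0,0,0],[0,0,0],-1]]}}

```text
clock: 19.9
ee_pos: [0.59, -0.2079, 0.1355]
ee_rot: [0.001, 1.0, -0.0, 0.002]
force: [-0.6, 0.1, -0.5]
opening: 0.0158
```

```bash
python3 - <<'E'
from h import *
s=telemetry.observe();print(s["clock"],s["opening"],s["ee_pos"]);mv([.5891,-.2077,.0595],0)
im,c=grab("wrist","w7.png");print(proj(c,[.5891,-.2077,.038]))
E
```

```text
19.9 0.015818730251696264 [ 0.59002118 -0.20785829  0.13553771]
to [ 0.5891 -0.2077  0.0595] shift [-1.2 -0.3 76. ] turn [ 0.11 -0.21 -0.01]
[318.86638221 201.64877261]
```

View pics/w7.png

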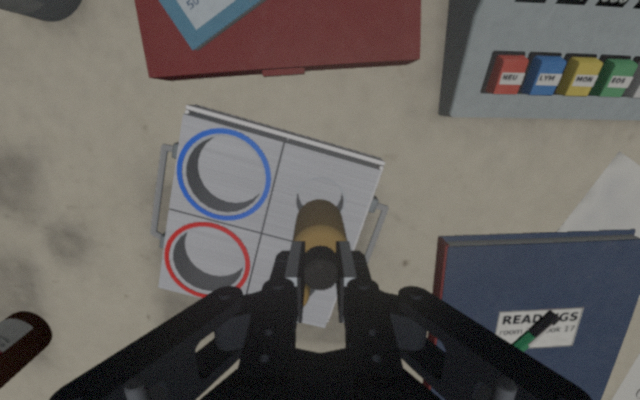

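The bottle is aligned with the far narrow bore, so I'll lower it.

Emit:
{"api": "arm_command", "payload": {"series": [[[-1,0,12],[0,0,0],-1],[[-1,0,26],[0,0,0],-1],[[-1,0,40],[0,0,0],-1],[[-1,0,52],[0,0,0],-1],[[-1,0,62],[0,0,0],-1],[[-1,0,69],[0,0,0],-1],[[-1,0,73],[0,0,0],-1],[[-1,0,75],[0,0,0],-1],[[-1,0,76],[0,0,0],-1],[[-1,0,76],[0,0,0],-1],[[-1,0,76],[0,0,0],-1]]}}

```text
clock: 21.32
ee_pos: [0.5881, -0.2074, 0.0588]
ee_rot: [0.0, 1.0, -0.0, 0.001]
force: [-2.4, 0.9, 5.2]
opening: 0.0155
```

Emit:
{"api": "arm_command", "payload": {"series": [[[0,0,0],[0,0,0],-0.3],[[0,0,0],[0,0,0],0],[[0,0,0],[0,0,0],0.4],[[0,0,0],[0,0,0],0.4],[[0,0,-10],[0,0,0],0.6],[[0,0,-40],[0,0,0],1],[[0,0,-85],[0,0,0],1],[[0,-15,-130],[0,0,0],1],[[-10,-40,-170],[0,0,0],1],[[-30,-80,-200],[0,0,0],1],[[-35,-90,-200],[0,0,0],1],[[-35,-90,-200],[0,0,0],1]]}}

```text
clock: 22.82
ee_pos: [0.5523, -0.1168, 0.2573]
ee_rot: [0.0, 1.0, 0.0, 0.0]
force: [-0.2, -0.3, -0.6]
opening: 0.0854
```

```bash
python3 - <<'E'
from h import *
s=telemetry.observe();print(s["clock"],s["ee_pos"])
im,c=grab("wrist","w8.png");print(proj(c,[.5107,-.185,.078]),proj(c,[.5891,-.2077,.078]))
mv([.4222,.132,.24])
E
```

```text
22.825 [ 0.55228361 -0.1168102   0.25732161]
[379.70038059 212.9667022 ] [405.4254427  143.25493401]
to [0.4222 0.132  0.24  ] shift [-130.  -249.4   16.6] turn [ 0.01  0.07 -0.01]
```

View pics/w8.png

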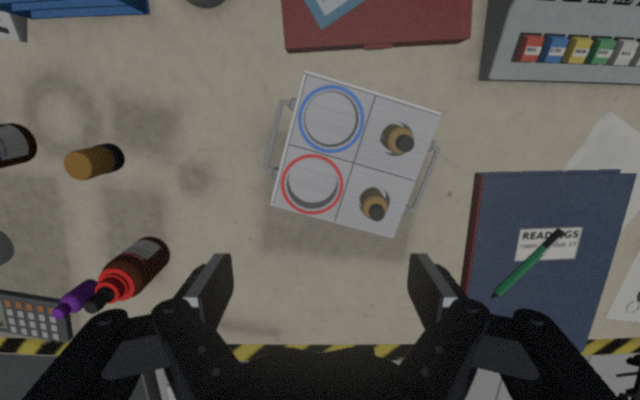

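Both oil bottles are seated, with caps at (376,212) and (402,142). Next is the red dropper.

Emit:
{"api": "arm_command", "payload": {"series": [[[-10,-20,0],[0,0,0],1],[[-33,-65,0],[0,0,0],1],[[-63,-120,0],[0,0,0],1],[[-92,-175,0],[0,0,0],1],[[-115,-220,5],[0,0,0],1],[[-128,-245,10],[0,0,0],1],[[-130,-249,16],[0,0,0],1],[[-130,-249,16],[0,0,0],1],[[-130,-249,16],[0,0,0],1]]}}

```text
clock: 24.0
ee_pos: [0.4232, 0.1309, 0.2411]
ee_rot: [0.0, 1.0, -0.001, -0.0]
force: [-0.3, 0.3, -0.1]
opening: 0.0855
```

```bash
python3 - <<'E'
from h import *
s=telemetry.observe();print(s["clock"],s["ee_pos"])
im,c=grab("wrist","w9.png");u,v=proj(c,[.4222,.132,.088]);print(u,v)
ring(im,c,"red",(int(u)-60,int(v)-60,int(u)+60,int(v)+60),.088)
cv2.imwrite("pics/z9.png",im[100:340,180:460,::-1])
mv([.4222,.132,.0915])
E
```

```text
24.0 [0.42323604 0.13091157 0.24112598]
318.3051771792739 184.15204546219286
red [0.4219 0.1306] r 0.0233 res 0.0002
to [0.4222 0.132  0.0915] shift [ -1.2  -1.1 149.8] turn [ 0.01 -0.   -0.13]
```

View pics/z9.png

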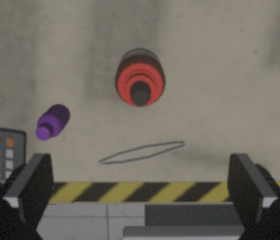

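Emit:
{"api": "arm_command", "payload": {"series": [[[-1,0,20],[0,0,0],1],[[-1,0,55],[0,0,0],1],[[-1,0,95],[0,0,0],1],[[-1,0,125],[0,0,0],1],[[-1,0,142],[0,0,0],1],[[-1,0,149],[0,0,0],1],[[-1,0,149],[0,0,0],1],[[-1,0,149],[0,0,0],-1],[[-1,0,149],[0,0,0],-1],[[-1,0,149],[0,0,0],-1],[[-1,0,149],[0,0,0],-1],[[-1,0,149],[0,0,0],-1]]}}

```text
clock: 25.55
ee_pos: [0.4228, 0.1318, 0.0932]
ee_rot: [0.0, 1.0, -0.0, 0.001]
force: [0.8, -1.1, 5.4]
opening: 0.027
```

Emit:
{"api": "arm_command", "payload": {"series": [[[0,0,0],[0,0,0],-1],[[0,0,0],[0,0,0],-1],[[0,0,0],[0,0,0],-1]]}}

```text
clock: 25.92
ee_pos: [0.4228, 0.1318, 0.0932]
ee_rot: [-0.0, 1.0, -0.0, 0.001]
force: [0.0, -1.0, 6.3]
opening: 0.027
```

Emit:
{"api": "arm_command", "payload": {"series": [[[0,0,-8],[0,0,0],-1],[[0,0,-25],[0,0,0],-1],[[0,0,-55],[0,0,0],-1],[[0,0,-90],[0,0,0],-1],[[0,0,-115],[0,0,0],-1],[[5,10,-128],[0,0,0],-1],[[15,30,-130],[0,0,0],-1],[[32,65,-130],[0,0,0],-1],[[50,105,-130],[0,0,0],-1],[[70,150,-130],[0,0,0],-1],[[88,190,-130],[0,0,0],-1],[[102,220,-130],[0,0,0],-1]]}}

```text
clock: 27.42
ee_pos: [0.5233, -0.0906, 0.2209]
ee_rot: [-0.0, 1.0, -0.001, -0.001]
force: [0.3, 0.8, -0.7]
opening: 0.0266
```

Emit:
{"api": "arm_command", "payload": {"series": [[[5,12,0],[0,0,0],-1],[[8.5,18,5],[0,0,0],-1],[[8.5,18,20],[0,0,0],-1],[[8.5,18,40],[0,0,0],-1],[[8.5,18,55],[0,0,0],-1],[[8.5,18,60],[0,0,0],-1],[[8.5,18,60],[0,0,0],-1],[[8.5,18,60],[0,0,0],-1],[[8.5,18,60],[0,0,0],-1]]}}

```text
clock: 28.55
ee_pos: [0.5327, -0.1065, 0.1631]
ee_rot: [0.0, 1.0, -0.0, 0.001]
force: [-0.1, 0.4, -0.9]
opening: 0.0268
```

```bash
python3 - <<'E'
from h import *
s=telemetry.observe();print(s["clock"],s["opening"],s["ee_pos"]);mv([.5332,-.1066,.1035],0)
im,c=grab("wrist","w10.png");print(proj(c,[.5332,-.1066,.038]))
E
```

```text
28.55 0.02678126400652931 [ 0.53271722 -0.1064839   0.16314965]
to [ 0.5332 -0.1066  0.1035] shift [ 0.4  0.1 59.7] turn [ 0.03 -0.09 -0.02]
[319.40503953 190.63946533]
```

View pics/w10.png

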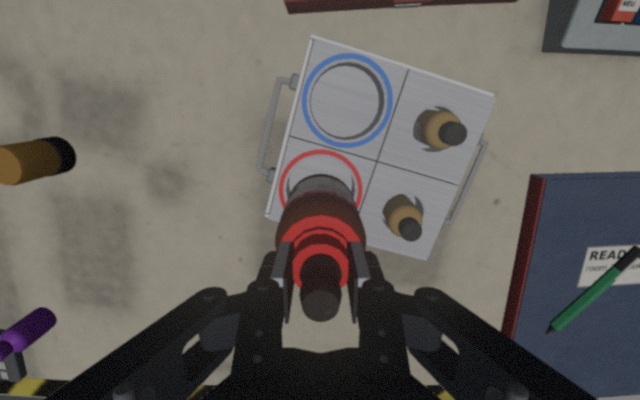

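The red dropper is aligned with the red bore (column 320 on both), so I'll lower it.

Emit:
{"api": "arm_command", "payload": {"series": [[[0,0,10],[0,0,0],-1],[[0,0,22],[0,0,0],-1],[[0,0,34],[0,0,0],-1],[[0,0,44],[0,0,0],-1],[[0,0,51],[0,0,0],-1],[[0,0,56],[0,0,0],-1],[[0,0,59],[0,0,0],-1],[[0,0,60],[0,0,0],-1],[[0,0,60],[0,0,0],-1],[[0,0,60],[0,0,0],-1]]}}

```text
clock: 29.85
ee_pos: [0.5325, -0.1064, 0.1027]
ee_rot: [0.0, 1.0, -0.0, 0.0]
force: [0.2, 0.9, 0.4]
opening: 0.0267
```

Emit:
{"api": "arm_command", "payload": {"series": [[[0,0,1],[0,0,0],-1],[[0,0,1],[0,0,0],-0.2],[[0,0,1],[0,0,0],0.2],[[0,0,1],[0,0,0],0.6],[[0,0,1],[0,0,0],1],[[0,0,-10],[0,0,0],1],[[0,0,-40],[0,0,0],1],[[0,0,-85],[0,0,0],1],[[0,0,-130],[0,0,0],1],[[5,-25,-148],[0,0,0],1],[[10,-75,-150],[0,0,0],1],[[15,-130,-150],[0,0,0],1]]}}

```text
clock: 31.35
ee_pos: [0.5479, 0.0244, 0.2541]
ee_rot: [0.0, 1.0, -0.001, 0.002]
force: [0.3, -0.2, 0.4]
opening: 0.0855
```

Emit:
{"api": "arm_command", "payload": {"series": [[[6,-55,0],[0,0,0],1],[[12,-110,0],[0,0,0],1],[[18,-165,0],[0,0,0],1],[[24,-215,0],[0,0,0],1],[[29,-250,0],[0,0,0],1],[[33,-267,0],[0,0,0],1],[[33,-269,5],[0,0,0],1],[[33,-269,8],[0,0,0],1],[[33,-269,8],[0,0,0],1],[[33,-269,8],[0,0,0],1]]}}

```text
clock: 32.6
ee_pos: [0.5804, 0.2917, 0.2444]
ee_rot: [0.0, 1.0, -0.001, -0.0]
force: [-0.2, 0.2, 0.7]
opening: 0.0854
```

```bash
python3 - <<'E'
from h import *
s=telemetry.observe();print(s["clock"],s["ee_pos"])
im,c=grab("wrist","w11.png");u,v=proj(c,[.581,.2928,.088]);print(u,v)
p=ring(im,c,"blue",(int(u)-60,int(v)-60,int(u)+60,int(v)+60),.088)
mv([*p,.0925])
E
```

```text
32.6 [0.58043627 0.2916755  0.24440227]
318.3148356282816 181.83826083843397
blue [0.5821 0.2925] r 0.0225 res 0.0002
to [0.5821 0.2925 0.0925] shift [  1.6  -0.6 152. ] turn [ 0.   -0.01 -0.09]
```

Emit:
{"api": "arm_command", "payload": {"series": [[[1.5,-0.5,20],[0,0,0],1],[[1.5,-0.5,55],[0,0,0],1],[[1.5,-0.5,95],[0,0,0],1],[[1.5,-0.5,125],[0,0,0],1],[[1.5,-0.5,145],[0,0,0],1],[[1.5,-0.5,152],[0,0,0],1],[[1.5,-0.5,152],[0,0,0],1],[[1.5,-0.5,152],[0,0,0],-1],[[1.5,-0.5,152],[0,0,0],-1],[[1.5,-0.5,152],[0,0,0],-1],[[1.5,-0.5,152],[0,0,0],-1],[[1.5,-0.5,152],[0,0,0],-1]]}}

```text
clock: 34.15
ee_pos: [0.5826, 0.2935, 0.0934]
ee_rot: [-0.0, 1.0, -0.0, 0.001]
force: [-0.5, 1.6, 4.9]
opening: 0.0266
```

Emit:
{"api": "arm_command", "payload": {"series": [[[0,0,0],[0,0,0],-1],[[0,0,0],[0,0,0],-1],[[0,0,0],[0,0,0],-1]]}}

```text
clock: 34.52
ee_pos: [0.5826, 0.2935, 0.0935]
ee_rot: [-0.0, 1.0, -0.0, 0.001]
force: [-0.3, -0.4, 5.7]
opening: 0.0269
```

Emit:
{"api": "arm_command", "payload": {"series": [[[0,0,-8],[0,0,0],-1],[[0,0,-25],[0,0,0],-1],[[0,0,-55],[0,0,0],-1],[[0,0,-95],[0,0,0],-1],[[0,0,-130],[0,0,0],-1],[[0,5,-155],[0,0,0],-1],[[2,25,-165],[0,0,0],-1],[[5,60,-165],[0,0,0],-1],[[8,105,-165],[0,0,0],-1],[[11,155,-165],[0,0,0],-1],[[15,205,-165],[0,0,0],-1],[[18,255,-165],[0,0,0],-1]]}}

```text
clock: 36.02
ee_pos: [0.5986, 0.0355, 0.2563]
ee_rot: [0.0, 1.0, -0.001, -0.001]
force: [0.1, 0.0, -0.7]
opening: 0.0271
```

Emit:
{"api": "arm_command", "payload": {"series": [[[3,50,0],[0,0,0],-1],[[6,95,0],[0,0,0],-1],[[9,135,0],[0,0,0],-1],[[11.5,158,0],[0,0,0],-1],[[11.5,166,10],[0,0,0],-1],[[11.5,166,35],[0,0,0],-1],[[11.5,166,65],[0,0,0],-1],[[11.5,166,85],[0,0,0],-1],[[11.5,166,93],[0,0,0],-1],[[11.5,166,93],[0,0,0],-1],[[11.5,166,93],[0,0,0],-1],[[11.5,166,93],[0,0,0],-1]]}}

```text
clock: 37.52
ee_pos: [0.612, -0.1281, 0.1657]
ee_rot: [0.0, 1.0, -0.0, 0.001]
force: [-0.4, 0.3, -1.1]
opening: 0.0268
```

```bash
python3 - <<'E'
from h import *
s=telemetry.observe();print(s["clock"],s["opening"],s["ee_pos"]);mv([.6114,-.129,.1035],0)
im,c=grab("wrist","w12.png");print(proj(c,[.6114,-.129,.038]))
E
```

```text
37.525 0.02681479029626894 [ 0.6119901  -0.12809416  0.16571544]
to [ 0.6114 -0.129   0.1035] shift [-0.7  0.9 62.2] turn [ 0.05 -0.14 -0.02]
[320.22612039 191.09985339]
```

View pics/w12.png

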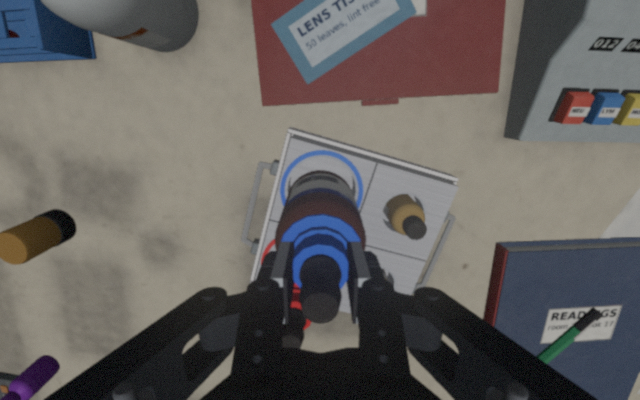

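The blue dropper is aligned with its bore, so I'll lower it.

Emit:
{"api": "arm_command", "payload": {"series": [[[-0.5,0.5,10],[0,0,0],-1],[[-0.5,0.5,22],[0,0,0],-1],[[-0.5,0.5,34],[0,0,0],-1],[[-0.5,0.5,45],[0,0,0],-1],[[-0.5,0.5,53],[0,0,0],-1],[[-0.5,0.5,58],[0,0,0],-1],[[-0.5,0.5,61],[0,0,0],-1],[[-0.5,0.5,62.5],[0,0,0],-1],[[-0.5,0.5,62.5],[0,0,0],-1],[[-0.5,0.5,62.5],[0,0,0],-1]]}}

```text
clock: 38.83
ee_pos: [0.6113, -0.1284, 0.103]
ee_rot: [0.0, 1.0, -0.0, 0.001]
force: [-1.4, 1.6, 5.5]
opening: 0.0269
```

Emit:
{"api": "arm_command", "payload": {"series": [[[0,0,0],[0,0,0],-1],[[0,0,0],[0,0,0],-0.2],[[0,0,0],[0,0,0],0.2],[[0,0,0],[0,0,0],0.6],[[0,0,0],[0,0,0],1],[[0,0,-10],[0,0,0],1],[[0,0,-40],[0,0,0],1],[[0,0,-85],[0,0,0],1],[[0,0,-130],[0,0,0],1],[[0,-15,-170],[0,0,0],1],[[0,-30,-200],[0,0,0],1],[[0,-40,-215],[0,0,0],1]]}}

```text
clock: 40.33
ee_pos: [0.6115, -0.0879, 0.3201]
ee_rot: [0.001, 1.0, -0.0, 0.002]
force: [0.3, 0.6, -0.3]
opening: 0.0853
```

Emit:
{"api": "arm_command", "payload": {"series": [[[0,0,0],[0,0,0],1],[[0,0,0],[0,0,0],1],[[0,0,0],[0,0,0],1]]}}

```text
clock: 40.7
ee_pos: [0.6098, -0.0886, 0.3146]
ee_rot: [-0.0, 1.0, -0.001, -0.002]
force: [-0.1, 1.0, -0.6]
opening: 0.0854
```

```bash
python3 - <<'E'
from h import *
s=telemetry.observe();print(s["clock"],s["ee_pos"],s["force"])
im,c=grab("wrist","w13.png")
W=dict(red=(.5332,-.1066),blue=(.6114,-.129),o1=(.5107,-.185),o2=(.5891,-.2077))
for k,w in W.items():
    z=.148 if k in("red","blue") else .078;print(k,proj(c,[*w,z]).round())
    if z>.1:
        u,v=proj(c,[*w,.098]).astype(int);ring(im,c,k,(u-28,v-28,u+28,v+28),.098)
im2,c2=grab("scene");find("scene",["white_bottle_mid","lens_case_mid"],c2)
for k,w in W.items():print(k,"scene",proj(c2,[*w,.148 if k in("red","blue") else .078]).round())
cv2.imwrite("pics/f.png",np.vstack([im[60:340,140:540],cv2.resize(im2[80:220,260:460],(400,280))])[:,:,::-1])
E
```

```text
40.7 [ 0.60983044 -0.08860095  0.31461306] [-0.10835525  1.00382699 -0.55139582]
red [336. 245.]
red [ 0.5488 -0.1048] r 0.0339 res 0.002
blue [358. 178.]
blue [ 0.6218 -0.1243] r 0.032 res 0.0004
o1 [390. 237.]
o2 [412. 182.]
white_bottle_mid 0.8 px 251 286 xy [0.423 0.383]
white_bottle_mid 0.37 px 294 196 xy [0.535 0.176]
lens_case_mid 0.69 px 295 199 xy [0.548 0.165]
lens_case_mid 0.61 px 249 285 xy [0.443 0.378]
red scene [379. 115.]
blue scene [362.  97.]
o1 scene [401. 127.]
o2 scene [385. 110.]
```

View pics/f.png

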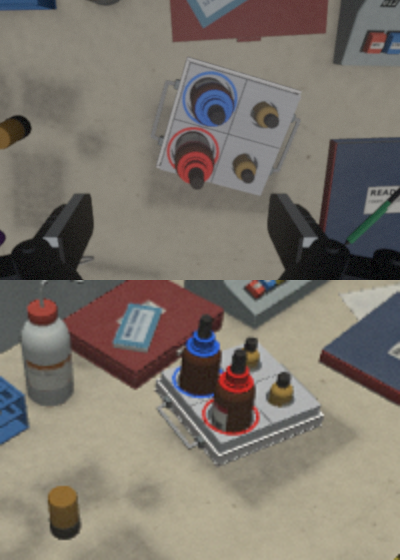

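The bulb and cap tops land within 2–5 px of where seated bottles should appear, in both cameras. All four stand upright, the white bottle and lens case have not moved, and the gripper is clear.

```bash
python3 -c "
from h import *
print(env.hand_in(),telemetry.observe()['clock'])"
```

```text
the job is handed in; nothing more can be done
the job is handed in; nothing more can be done
```

All four amber bottles are in the carrier and the job is handed in, at about 41 s of the 109 s allowed. I placed the two oil bottles first, gripped by their caps, then the red and blue droppers, gripped by their collars. Each was lowered to its well floor before I let go.

**Last checks:**
- **Seating:** in the final wrist and scene pictures, every bulb and cap top is within about 2–5 px of where a seated, upright bottle should appear.
- **Items to leave alone:** the white bottle and lens case show within about 5 mm of their first positions in the scene camera. The gripper was clear of everything.
- **Check that failed:** the automatic fit of the dropper collars in the last picture was thrown off by the coloured well rings. It gave offsets of about 11–16 mm with wrong radii, so I judged the droppers from the bulb positions and the pictures instead.

The hand-in call reports no verdict, so I don't know how it was judged.

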